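Check a cello bridge against the light

TASK

Check the cello bridge against the light: press the light panel's push switch fully in, then take the cello bridge (the one with feet and cut-outs) from the grooved stand and hold it still for three seconds in front of its white face, upright and square to it, above the line scored on the foot board, its feet level with the ruled base line and its middle on the upright line, without knocking it against the panel. Then stand it back upright on its feet in the groove it came from, set down and not dropped, let go and move clear, leaving the light on and the two plain blanks, the little plane and the jar alone.

Things in the scene. Friction and masses are not known exactly. Their poses are not given: they have to be found in the camera images.
- bridge_center (a point): Centre of the loose cello bridge (pale maple, 50 g): upright plate 92 mm wide (its y), 92 high (z), thin along x: 11 mm at the feet, 9 mm and flat-faced from 36 mm above the feet up to the rounded top. Two feet with an arch between, a heart-shaped hole, a notch each side; tallest of the three plates. The point is 46 mm above the feet. It starts on its feet in any one of the stand's three grooves.
- rack: Dark wooden grooved stand, fixed to the bench, 196 mm (x) x 108 mm (y) x 32 mm high; origin at the centre of its underside, z up. Three straight grooves, 16 mm wide and 14 mm deep, run along its y axis at x = -70, 0 and +70 mm; their floors are 18 mm above the bench. Each holds one upright plate, faces square to the stand's x axis.
- blank_tall_center (a point): Centre of a plain uncut bridge blank (loose, pale maple) standing in another groove of the stand: a plain rectangle 94 mm wide, 76 mm high, 11 mm thick. Leave alone.
- blank_low_center (a point): Centre of a second plain uncut bridge blank (loose, pale maple) standing in the remaining groove: a plain rectangle 94 mm wide, 66 mm high, 11 mm thick. Leave alone.
- light_panel: Fixed light panel: pale wooden foot board 180 (x) x 220 (y) x 18 mm with an upright LED panel 192 mm wide, top 196 mm above the bench. Origin: centre of the board's underside, z up, x square out of the white face. The panel's frame spans x = -61 to -45 mm. Ruled on the face: a level base line 115 mm above the bench and an upright line at y = 0. A dark line is scored across the board at x = +10 mm.
- view_point (a point): The viewing place: where the centre of the cello bridge belongs when held up, 161 mm above the bench, over the scored line, on the upright line (x = +10, y = 0, z = 161 mm from the light panel's origin; same axes as the panel). The bridge's faces are then parallel to the white face, 55 mm out from the frame; either face may look out.
- switch_top (a point): Middle of the top of the push switch: round grey button, 24 mm in diameter, in a black 36 mm square housing on the foot board (x = +66, y = -86 mm from the light panel's origin). Off, its top is 40 mm above the bench, 10 mm proud of the housing. Pressed straight down it moves 6 mm against about 3 N and stays where it is left (on: 34 mm above the bench).
- thumb_plane_center (a point): Small brass plane (loose, 56 x 24 x 22 mm) on the bench. Leave alone.
- post_jar_center (a point): Glass jar of thin wooden rods (loose, 64 mm in diameter, 68 mm high) on the bench. Leave alone.

How it is judged:
By the outcome, as a careful person would: the job done as asked, in the order asked, and still so for the second after the job is handed in, with the robot touching nothing.
It also fails if it takes over 72 s, if anything falls off the work surface, if the arm or the gripper's body presses on something with over 40 N, if the wrist force passes 120 N, or if a joint passes its speed limit or range.

ROBOT

A 6-joint arm with a two-finger parallel gripper is mounted at the origin on the work surface. World frame = base frame: x ahead of the robot, y to its left, z up, the work surface at z = 0. Lengths are in m, angles in degrees, forces in N, time in s.
With the tool pointing down it reaches from about 0.4 to 0.825 m from the base axis. Payload 7 kg.
Tool frame: the origin (TCP) lies on the front face of the gripper's body, between the roots of the fingers; the fingertips stand 66 mm ahead of it and the grasp point (between the pads) lies 47 mm ahead of it (nose_length is the distance from the TCP to the fingertips, in m); y points along the fingers, z is the direction in which the jaws open and shut, and the axes are right-handed (so a half turn about y gives the same grasp; the last joint's range is limited). The gripper opens to 88 mm and grips with 3 to 60 N. Pads are 19 mm wide; open, the fingers measure 130 mm over their backs; the gripper's body (78 mm by 193 mm) begins 47 mm behind the grasp point.
Start: joints at [-56.431, 20.546, 0.682, 0, -70.136, -16.507], TCP at [0.198, -0.645, 0.292] pointing down, gripper open.
Joint ranges: [-176.03, 176.03], [-82.01, 121.73], [-58.28, 71.71], [-173.87, 95.51], [-174.79, -0.11], [-173.66, 173.66]. Speed limits (degrees/s): [136.94, 136.94, 172.46, 180, 180, 180].

INTERFACE

Orientations are given as [roll, pitch, yaw] about the fixed x, y, z axes, in that order (R = Rz(yaw) Ry(pitch) Rx(roll)).
In Python, from plant import get_state, capture, close_job, nose_length gives the robot as it stands.
- The arm moves only by the tool apply_moves, never from a script. Its argument "rows" is a list of rows, each a list of 2 entries, a list of its own where there are three numbers: the shift along the tool's x, y, z in m, then the turn about the tool's y in degrees. In form: [[[tx, ty, tz], yaw], ...]. A call has 1 to 20 rows; each row is the pose to reach, as a shift and turn from the pose commanded when the call began, along the tool's axes at that moment; what a row does not reach only later rows make up. A row lasts 1/8 s, in which the tool goes at most 62.5 mm and 10.7 degrees, less where a joint would pass 70% of its speed; a pose out of reach is approached as far as the arm can. A call with a gripper value outside its range is refused whole. "gripper" is the opening, from 0 (shut) to 1 (fully open), set as the call begins (left out, the last holds). The fingers move at their own pace and stop on an object; "grip_force" is the grip in N (left out, the last holds). Time passes only in rows, so rows that repeat a pose let the fingers close. It gives the time, the measured TCP pose, the force and the opening at its end, in the units of the state.
- get_state(): the state, without advancing time (a new reading comes with each control period).
- capture(name): name is "side" or "top" or "wrist"; returns a dict with "pixels" (480x640x3 uint8, blue, green, red), "z_map" (480x640 float32, m along the optical axis (not along the pixel's ray), 0 where there is no reading), "intrinsics" (3x3 intrinsics, pixels), "rvec" (rotation vector, rad) and "tvec" (3), from world to camera coordinates, as OpenCV has them; the wrist camera has in their place "mount" (4x4, takes a point from camera to tool coordinates, whose origin is the TCP and whose axes are the tool frame's). Camera axes: x right, y down, z forward; pixel columns grow to the right and rows downward; lengths in m; the calibration is good to about 2 mm. The wrist camera is an equidistant fisheye: a pixel r from the principal point sees the ray r / f radians off the axis. A picture is of the moment at which its call begins: read the wrist's pose just before it.
- close_job(): hands the job in, once; it reports no verdict.
The state is a dict: "time_s": time; "joints": joint angles; "qd": joint speeds; "joint_torque": joint torques, N m; "tcp_pos": TCP position; "eef_rot": TCP orientation; "contact_force": force on the tool from outside, world axes, zero at the start; "moment": the same for the moment, N m; "gripper_width": finger opening in m.
Only numpy, scipy, OpenCV 4.12 (cv2) and the standard library are available. Lean on these libraries where they do the work, as an engineer would, in place of code of your own. Each camera call takes 0.05 s, during which the arm holds its last target.

## Working session

There is one attempt and no reset: what is moved stays moved. The work goes in short steps, Python scripts to look and compute and a tool call to move; the robot and the scene stay as the last step left them, time stands still between calls to the robot, and variables do not carry over. Pictures are saved under pics/ and viewed, and the job is handed in when it is done.

Besides the shell and the picture viewer there is one more tool, called after ">>>" as name(argument=value, ...) on one line, values as JSON. apply_moves: Moves the arm, as the interface text tells. Its arguments: {"type":"object","properties":{"rows":{"type":"array"},"gripper":{"type":"number"},"grip_force":{"type":"number"}},"required":["rows"]}

```bash
mkdir -p pics; ls
python3 - <<'E'
from plant import *
import cv2,numpy as np
print(get_state()); print(nose_length)
for n in("side","top","wrist"):
    c=capture(n); cv2.imwrite(f"pics/{n}0.png",c["pixels"]); np.savez(f"{n}0.npz",**c)
    print(n,{k:np.round(v,4).tolist() for k,v in c.items() if k not in("pixels","z_map")})
E
```

```text
pics
{'time_s': 0.0, 'joints': array([-5.64296701e+01,  2.05918420e+01,  6.33832889e-01, -2.01891018e-02,
       -7.01349926e+01, -1.65065540e+01]), 'qd': array([-0.08827311, -0.01992877,  0.02064894,  0.00530109, -0.03527506,
       -0.03732635]), 'joint_torque': array([ 2.99754516e-03, -5.82716417e+01,  2.93052417e+01,  6.99702457e+00,
        6.89351640e-03, -1.69596965e-04]), 'tcp_pos': array([ 0.19794004, -0.64493184,  0.29121823]), 'eef_rot': array([-8.99054384e+01,  8.22987630e-03,  1.70569070e+01]), 'contact_force': array([0.02641472, 0.08242041, 0.45513614]), 'moment': array([ 0.03172178, -0.01229015,  0.01147736]), 'gripper_width': 0.08743249890654198}
0.0656
side {'intrinsics': [[453.4065, 0.0, 317.4231], [0.0, 453.4065, 238.1636], [0.0, 0.0, 1.0]], 'rvec': [0.5724, -2.6532, 1.2052], 'tvec': [0.5573, 0.2899, 0.6493]}
top {'intrinsics': [[556.9876, 0.0, 327.569], [0.0, 556.9876, 227.157], [0.0, 0.0, 1.0]], 'rvec': [2.1187, -2.1432, 0.2107], 'tvec': [-0.0255, 0.6403, 0.8655]}
wrist {'intrinsics': [[371.6483, 0.0, 322.4963], [0.0, 371.6483, 240.5901], [0.0, 0.0, 1.0]], 'mount': [[-0.0011, 0.9533, 0.3021, -0.0823], [0.0006, -0.3021, 0.9533, -0.0921], [1.0, 0.0012, -0.0002, 0.0], [0.0, 0.0, 0.0, 1.0]]}
```

View pics/side0.png

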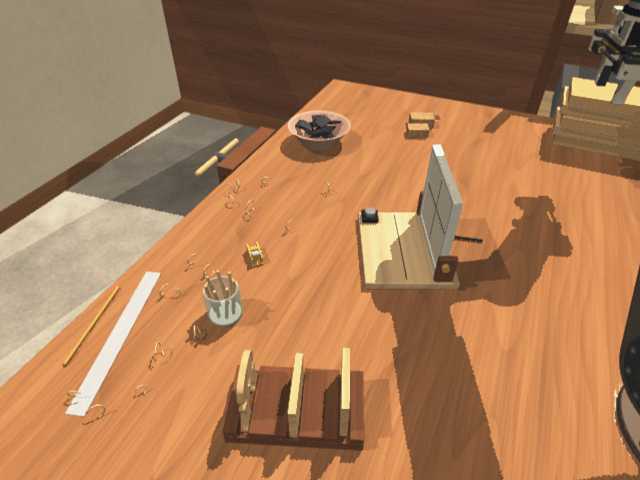

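View pics/top0.png

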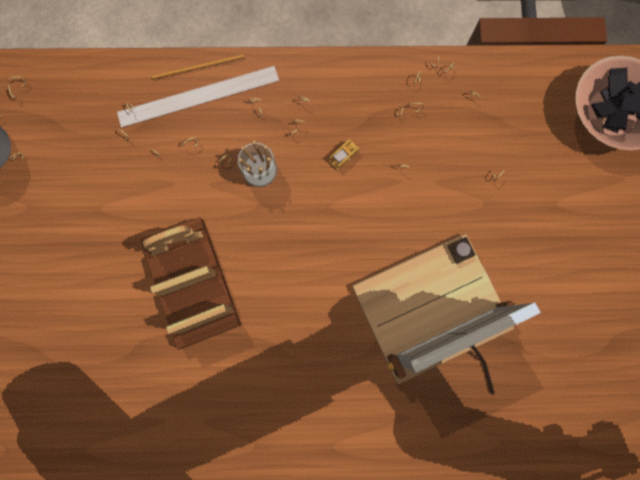

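View pics/wrist0.png

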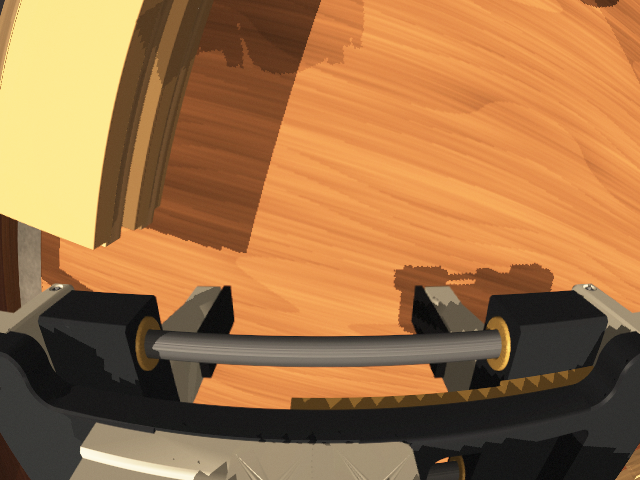

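```bash
cat > h.py <<'E'
import numpy as np,cv2
from scipy.spatial.transform import Rotation as Ro
def load(n): return dict(np.load(n+".npz"))
def cam(c):
    R=cv2.Rodrigues(c["rvec"])[0]; t=c["tvec"].ravel(); return R,t
def cloud(c):
    "world xyz per pixel from z_map (fixed cams)"
    K=c["intrinsics"];R,t=cam(c);z=c["z_map"]
    v,u=np.mgrid[0:480,0:640]
    P=np.stack([(u-K[0,2])/K[0,0]*z,(v-K[1,2])/K[1,1]*z,z],-1)
    W=(P-t)@R; W[z==0]=np.nan; return W
def onz(c,u,v,zw):
    "pixel ray meets height zw"
    K=c["intrinsics"];R,t=cam(c)
    d=R.T@np.array([(u-K[0,2])/K[0,0],(v-K[1,2])/K[1,1],1]);o=-R.T@t
    return o+d*(zw-o[2])/d[2]
def proj(c,P):
    return cv2.projectPoints(np.atleast_2d(np.float64(P)),c["rvec"],c["tvec"],c["intrinsics"],None)[0].reshape(-1,2)
E
python3 - <<'E'
from h import *
t=load("top0");s=load("side0")
W=cloud(t);print(-cam(t)[0].T@cam(t)[1],-cam(s)[0].T@cam(s)[1])
for u,v in[(300,420),(500,420),(180,280),(195,320),(175,235),(400,300),(463,248),(525,314),(340,153),(257,160)]:print(u,v,W[v,u].round(4))
Ws=cloud(s)
for u,v in[(300,330),(346,352),(297,356),(246,352),(370,212),(440,220),(400,260)]:print('s',u,v,Ws[v,u].round(4))
def crop(n,c,x0,y0,x1,y1,k): cv2.imwrite(f"pics/{n}.png",cv2.resize(c["pixels"][y0:y1,x0:x1],None,fx=k,fy=k,interpolation=cv2.INTER_CUBIC))
crop("t_rack",t,125,205,255,355,4)
crop("t_pan",t,345,225,545,400,4) if 0 else crop("t_pan",t,345,225,545,375,4)
crop("s_rack",s,215,335,375,455,5)
crop("s_pan",s,350,140,490,300,3.7)
E
```

```text
[ 0.47083411 -0.01975066  0.9683417 ] [0.38690394 0.50144471 0.64424286]
300 420 [0.3258 0.0161 0.0006]
500 420 [ 0.3213 -0.3164  0.0024]
180 280 [0.5526 0.2017 0.0853]
195 320 [0.4897 0.1741 0.0945]
175 235 [0.6225 0.2087 0.0986]
400 300 [ 0.5206 -0.1549  0.0174]
463 248 [ 0.6055 -0.2617  0.0392]
525 314 [ 0.4901 -0.3008  0.1971]
340 153 [ 0.7813 -0.0573  0.019 ]
257 160 [0.7739 0.0915 0.0057]
s 300 330 [ 0.6159  0.0642 -0.0008]
s 346 352 [0.5059 0.1343 0.0911]
s 297 356 [0.5702 0.1639 0.0818]
s 246 352 [0.631  0.2011 0.1043]
s 370 212 [ 0.6023 -0.2582  0.0372]
s 440 220 [ 0.4481 -0.1921  0.1148]
s 400 260 [ 0.5036 -0.162   0.0159]
```

View pics/t_rack.png

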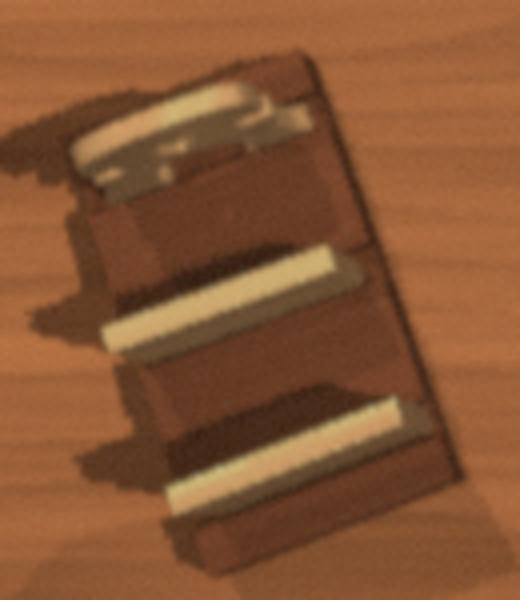

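View pics/t_pan.png

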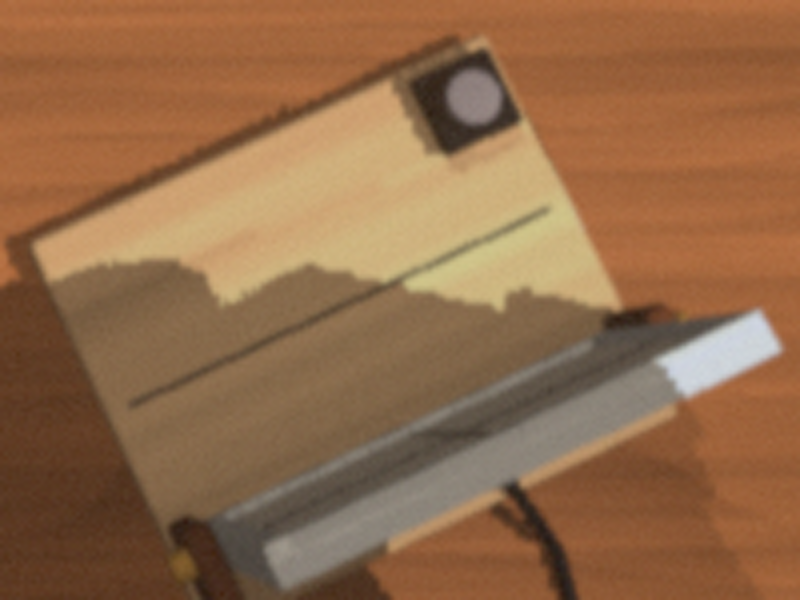

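View pics/s_rack.png

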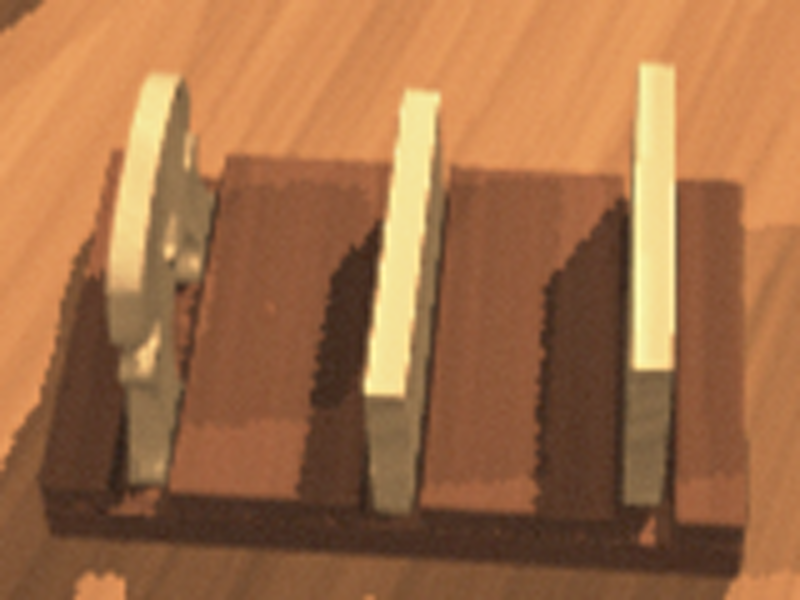

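View pics/s_pan.png

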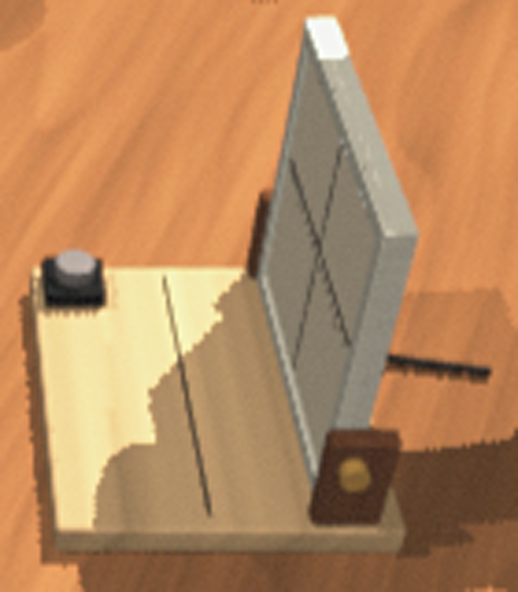

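```bash
cat > fit.py <<'E'
from h import *
from scipy.optimize import least_squares
t=load("top0");s=load("side0")
def T(x,y,o=(345,225),k=4): return ((x+.5)/k+o[0]-.5,(y+.5)/k+o[1]-.5)
def S(x,y,o=(350,140),k=3.7): return ((x+.5)/k+o[0]-.5,(y+.5)/k+o[1]-.5)
pan=[(t,T(32,242),(90,110,18)),(t,T(485,38),(90,-110,18)),(t,T(757,310),(-45,-96,196)),(t,T(783,350),(-61,-96,196)),(t,T(262,545),(-45,96,196)),(t,T(475,97),(66,-86,40)),
(s,S(35,268),(90,-110,18)),(s,S(55,532),(90,110,18)),(s,S(385,237),(-45,96,196)),(s,S(415,237),(-61,96,196)),(s,S(307,18),(-45,-96,196)),(s,S(320,262),(-45,0,115)),(s,S(73,262),(66,-86,40))]
rt=lambda x,y:T(x,y,(125,205),4); rs=lambda x,y:S(x,y,(215,335),5)
rack=[(t,rt(305,52),(98,-54,32)),(t,rt(462,478),(-98,-54,32)),(t,rt(218,575),(-98,54,32)),
(s,rs(45,490),(98,54,32)),(s,rs(743,525),(-98,54,32)),(s,rs(113,152),(98,-54,32)),(s,rs(740,183),(-98,-54,32))]
def fit(obs,g):
    def w(p,P): 
        c,q=np.cos(p[2]),np.sin(p[2]);P=np.array(P)/1000
        return np.array([p[0]+c*P[0]-q*P[1],p[1]+q*P[0]+c*P[1],P[2]])
    f=lambda p:np.concatenate([proj(c,w(p,P))[0]-uv for c,uv,P in obs])
    for name,o in(("both",obs),("top",[a for a in obs if a[0] is t]),("side",[a for a in obs if a[0] is s])):
        ff=lambda p:np.concatenate([proj(c,w(p,P))[0]-uv for c,uv,P in o])
        r=least_squares(ff,g,loss="soft_l1");print(name,r.x[:2].round(4),np.degrees(r.x[2]).round(2),"rms",np.sqrt((ff(r.x)**2).mean()).round(2))
        if name=="both":best=r.x;print(ff(r.x).reshape(-1,2).round(1).tolist())
    return best,w
if __name__=="__main__":
    p,w=fit(pan,[.5,-.2,.45]);print("view",w(p,(10,0,161)),"switch",w(p,(66,-86,40)))
    p,w=fit(rack,[.55,.2,.3]);print([w(p,(x,0,18)).round(4) for x in(-70,0,70)])
    # line scored direction, and line-based yaw
    a=onz(t,*T(130,406),.018);b=onz(t,*T(550,208),.018);d=a-b;print("score",a,b,np.degrees(np.arctan2(-d[0],d[1])),np.linalg.norm(d))
    # bridge from depth clouds
    for c in(t,s):
        W=cloud(c);R=W.reshape(-1,3);c0=w(p,(70,0,18))
        cs,q=np.cos(p[2]),np.sin(p[2]);L=(R[:,:2]-np.array(p[:2]))@np.array([[cs,-q],[q,cs]])
        for X in(-.07,0,.07):
            m=(abs(L[:,0]-X)<.03)&(abs(L[:,1])<.07)&(R[:,2]>.045)
            print(X,m.sum(),"zmax",np.percentile(R[m,2],98).round(4),"x",np.percentile(L[m,0],[2,50,98]).round(4),"y",np.percentile(L[m,1],[1,99]).round(4))
E
python3 fit.py
```

```text
both [ 0.5084 -0.2093] 23.68 rms 1.05
[[-1.5, 0.1], [0.1, -1.2], [0.4, 0.3], [-0.6, 0.9], [-0.6, 0.6], [-0.2, 0.3], [-1.2, -0.9], [-0.0, -0.8], [-0.3, -0.7], [1.3, -0.6], [-0.2, -0.0], [-1.8, -3.6], [0.8, -0.4]]
top [ 0.5088 -0.2099] 23.77 rms 0.64
side [ 0.5074 -0.2072] 23.41 rms 1.03
view [ 0.51756671 -0.20528892  0.161     ] switch [ 0.60339015 -0.26155914  0.04      ]
both [0.5542 0.2003] 21.49 rms 1.09
[[-1.6, -0.8], [-0.5, 0.4], [-1.4, 1.4], [-1.1, -0.5], [2.0, -0.5], [-0.4, -0.9], [0.4, -1.5]]
top [0.5551 0.1983] 21.19 rms 0.67
side [0.554  0.2014] 21.31 rms 0.92
[array([0.4891, 0.1746, 0.018 ]), array([0.5542, 0.2003, 0.018 ]), array([0.6194, 0.2259, 0.018 ])]
score [ 0.47744896 -0.11470673  0.018     ] [ 0.55866896 -0.29719659  0.018     ] 23.99221323722445 0.1997479382125269
-0.07 641 zmax 0.0973 x [-0.0742 -0.0704 -0.0632] y [-0.0492  0.0435]
0 663 zmax 0.087 x [-0.0061 -0.0026  0.0057] y [-0.0437  0.0491]
0.07 710 zmax 0.1116 x [0.066  0.0673 0.0753] y [-0.0385  0.0356]
-0.07 689 zmax 0.0943 x [-0.0734 -0.0678 -0.0627] y [-0.0483  0.0446]
0 724 zmax 0.0843 x [-0.0059 -0.0006  0.0061] y [-0.0428  0.0501]
0.07 819 zmax 0.1091 x [0.0662 0.0675 0.0752] y [-0.0363  0.0375]
```

>>> apply_moves(rows=[[[0.028, 0, 0.014], -10.4], [[0.056, 0, 0.028], -20.8], [[0.083, 0, 0.041], -31.2], [[0.111, 0, 0.055], -41.6], [[0.139, 0, 0.069], -52], [[0.167, 0, 0.083], -62.3], [[0.195, 0, 0.096], -72.6], [[0.222, 0, 0.11], -83], [[0.25, 0, 0.124], -93.4], [[0.278, 0, 0.138], -103.8], [[0.306, 0, 0.151], -114.1], [[0.333, 0, 0.165], -124.4], [[0.361, 0, 0.179], -134.8], [[0.389, 0, 0.193], -145.2], [[0.417, 0, 0.206], -155.5], [[0.445, 0.01, 0.22], -165.8], [[0.473, 0.03, 0.234], -176.2], [[0.5002, 0.06, 0.2475], -186.6], [[0.5002, 0.086, 0.2475], -186.6], [[0.5002, 0.086, 0.2475], -186.6]], gripper=0, grip_force=10)

```text
time_s: 2.65
tcp_pos: [0.6025, -0.2613, 0.2036]
eef_rot: [-90.2, -0.2, -156.3]
contact_force: [-0.0, -0.3, 0.2]
gripper_width: 0.0006
```

```bash
cat >> h.py <<'E'
def wray(c,u,v):
    "wrist pixel -> unit ray and origin in tool frame"
    K=c["intrinsics"];x=(u-K[0,2])/K[0,0];y=(v-K[1,2])/K[1,1];r=np.hypot(x,y)
    d=np.array([0,0,1.]) if r<1e-9 else np.array([np.sin(r)*x/r,np.sin(r)*y/r,np.cos(r)])
    M=c["mount"];return M[:3,3],M[:3,:3]@d
def wcloud(c):
    K=c["intrinsics"];v,u=np.mgrid[0:480,0:640];x=(u-K[0,2])/K[0,0];y=(v-K[1,2])/K[1,1];r=np.hypot(x,y)+1e-9
    z=c["z_map"];k=z*np.tan(r)/r;P=np.stack([x*k,y*k,z],-1);P[z==0]=np.nan
    M=c["mount"];return P@M[:3,:3].T+M[:3,3]
def wproj(c,Pt):
    M=c["mount"];q=(np.atleast_2d(Pt)-M[:3,3])@M[:3,:3];K=c["intrinsics"]
    r=np.hypot(q[:,0],q[:,1]);th=np.arctan2(r,q[:,2]);return np.stack([K[0,2]+K[0,0]*th*q[:,0]/r,K[1,2]+K[1,1]*th*q[:,1]/r],1)
def pose(st): return Ro.from_euler("xyz",st["eef_rot"],degrees=True).as_matrix(),np.array(st["tcp_pos"])
E
cat > shot.py <<'E'
import sys
from h import *
from plant import get_state,capture
tag=sys.argv[1]
for n in sys.argv[2:]:
    st=get_state();c=capture(n);R,p=pose(st);np.savez(f"{n}{tag}.npz",R=R,p=p,**c);cv2.imwrite(f"pics/{n}{tag}.png",c["pixels"])
st=get_state();print(st["time_s"],st["tcp_pos"].round(4),st["eef_rot"].round(2),st["contact_force"].round(1),round(st["gripper_width"],4),st["joints"].round(1))
E
python3 shot.py 1 wrist side
```

```text
2.75 [ 0.6038 -0.2622  0.2068] [-8.9980e+01 -1.0000e-02 -1.5635e+02] [-0.1 -0.   0.5] 0.0007 [ -6.5  22.5  -8.    0.  -59.5 120.2]
```

View pics/wrist1.png

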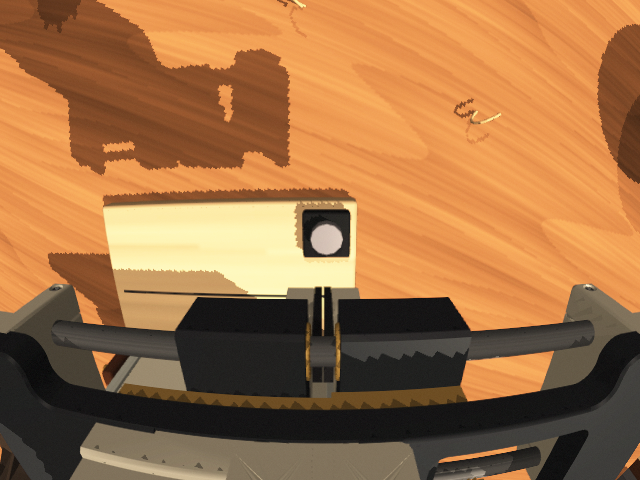

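View pics/side1.png

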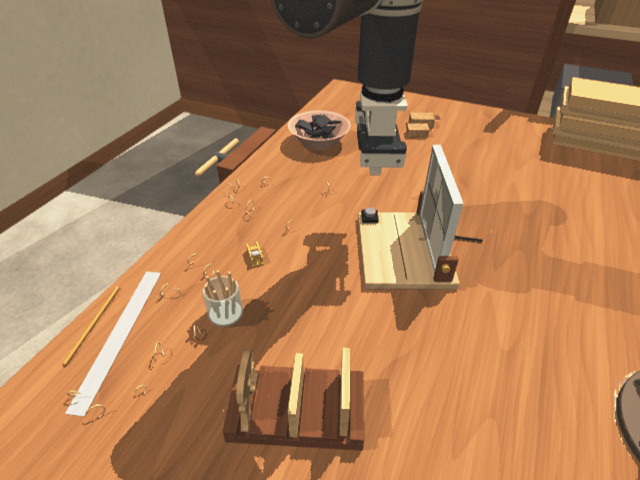

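Run:
```python
from h import *
c=load("wrist1");R,p=c["R"],c["p"]
def at(u,v,z):
    o,d=wray(c,u,v);o=R@o+p;d=R@d;return o+d*(z-o[2])/d[2]
print("button",at(326.5,239.5,.04),(R.T@(at(326.5,239.5,.04)-p)))
W=wcloud(c);print((R@W[240,326]+p))
for u,v in((105,206),(356,200)):print("corner",at(u,v,.018))
a,b=at(126,291.5,.018),at(285,295.5,.018);d=a-b;print("line",a,b,np.degrees(np.arctan2(-d[0],d[1])))
a,b=at(105,206,.018),at(356,200,.018);d=a-b;print(np.linalg.norm(d),np.degrees(np.arctan2(-d[0],d[1])))
```

```text
button [ 0.60458927 -0.26312876  0.04      ] [-0.00187218  0.16356136  0.00306195]
[ 0.60392431 -0.26303324  0.03940175]
corner [ 0.5492267  -0.07926649  0.018     ]
corner [ 0.63620476 -0.27390969  0.018     ]
line [ 0.47839128 -0.11814586  0.018     ] [ 0.53961179 -0.25437152  0.018     ] 24.19939423090627
0.21319277193989578 24.077906892929075
```

>>> apply_moves(rows=[[[0, 0.03, 0.001], 0], [[-0.001, 0.06, 0.001], 0], [[-0.001, 0.085, 0.001], 0], [[-0.001, 0.094, 0.001], 0], [[-0.001, 0.098, 0.001], 0], [[-0.001, 0.101, 0.001], 0], [[-0.001, 0.104, 0.001], 0], [[-0.001, 0.106, 0.001], 0], [[-0.001, 0.107, 0.001], 0], [[-0.001, 0.107, 0.001], 0]])

```text
time_s: 4.0
tcp_pos: [0.6056, -0.2626, 0.0999]
eef_rot: [-89.9, 0.1, -156.3]
contact_force: [1.3, -1.6, 5.1]
gripper_width: 0.0005
```

```bash
python3 shot.py 2 side
```

```text
4.05 [ 0.6056 -0.2626  0.0999] [-8.9930e+01  7.0000e-02 -1.5632e+02] [ 0.5 -0.7  4.3] 0.0002 [ -6.5  28.8 -13.8   0.  -47.3 120.2]
```

View pics/side2.png

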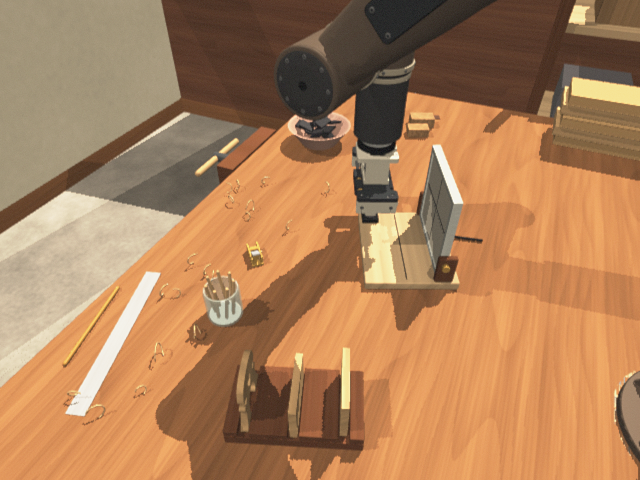

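>>> apply_moves(rows=[[[0, 0.001, 0], 0], [[0, 0.002, 0], 0], [[0, 0.003, 0], 0], [[0, 0.003, 0], 0]])

```text
time_s: 4.55
tcp_pos: [0.6057, -0.2626, 0.0997]
eef_rot: [-89.9, 0.1, -156.3]
contact_force: [-5.7, 4.1, 24.8]
gripper_width: 0.0004
```

```bash
python3 shot.py 3 side
python3 - <<'E'
from h import *
for n in(1,2,3):
    c=load(f"side{n}");print(c["pixels"][170:240,430:450].mean((0,1)))
E
```

```text
4.6 [ 0.6057 -0.2626  0.0997] [-8.9870e+01  1.0000e-01 -1.5627e+02] [-5.9  2.7 25.7] 0.0005 [-6.500e+00  2.880e+01 -1.390e+01  1.000e-01 -4.720e+01  1.202e+02]
[ 99.25714286 113.46785714 120.76214286]
[ 94.08571429 106.59142857 112.89142857]
[ 94.095      106.67428571 112.96714286]
```

>>> apply_moves(rows=[[[0, -0.01, 0], 0], [[0, -0.05, 0], 0], [[0, -0.1, 0], 0], [[0, -0.15, 0], 0], [[0, -0.2, 0], 0], [[0, -0.2, 0], 0]])

```text
time_s: 5.35
tcp_pos: [0.6063, -0.2628, 0.3009]
eef_rot: [-89.7, 0.3, -156.3]
contact_force: [0.9, -0.5, -0.6]
gripper_width: 0.0001
```

```bash
python3 shot.py 4 side wrist;python3 - <<'E'
from h import *
c=load(f"side4");print(c["pixels"][170:240,430:450].mean((0,1)))
cv2.imwrite("pics/c4.png",cv2.resize(c["pixels"][130:300,345:490],None,fx=3.5,fy=3.5,interpolation=2))
E
```

```text
5.45 [ 0.6046 -0.2621  0.2961] [-9.0030e+01  3.0000e-02 -1.5635e+02] [ 0.1 -0.1 -1.7] 0.0003 [ -6.5  18.9  -1.2  -0.  -69.9 120.2]
[107.16571429 122.21142857 129.98285714]
```

View pics/c4.png

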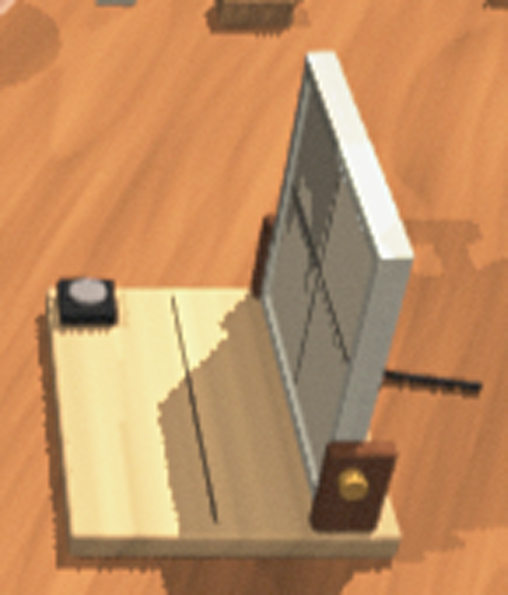

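View pics/wrist4.png

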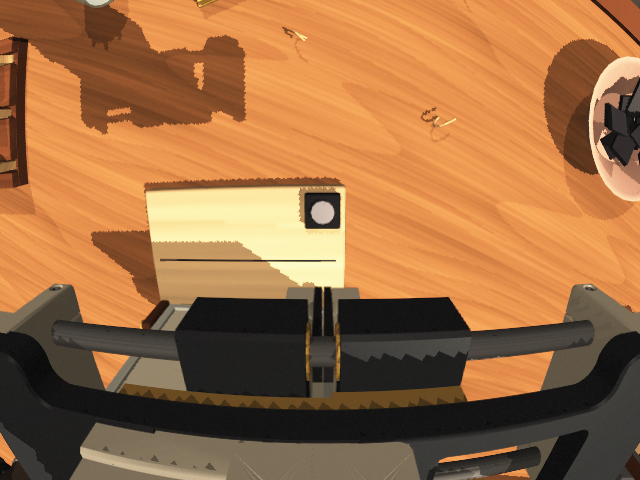

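Run:
```python
from h import *
for n in("side0","side1","side4","top0"):
    c=load(n);W=cloud(c)
    if n!="top0":
        print(n,W[211:213,369:373,2].mean().round(4), "board",W[245:255,395:400,2].mean().round(4))
c=load("wrist1");W=wcloud(c)@c["R"].T+c["p"];print(W[234:246,320:333,2].mean(), W[220:260,170:230,2].mean())
c=load("wrist4");W=wcloud(c)@c["R"].T+c["p"];print(W[208:217,317:328,2].mean(), W[210:240,180:230,2].mean())
for n in("side1","side4"):
    c=load(n);print(c["pixels"][200:225,428:436].mean((0,1)))
cv2.imwrite("pics/b14.png",np.hstack([cv2.resize(load(n)["pixels"][195:235,350:395],None,fx=8,fy=8,interpolation=2) for n in("side1","side4")]))
```

```text
side0 0.0383 board 0.0164
side1 0.0386 board 0.0165
side4 0.0318 board 0.0164
nan nan
0.033398319926166445 nan
[78.75  91.31  98.305]
[ 97.325 114.05  123.475]
```

View pics/b14.png

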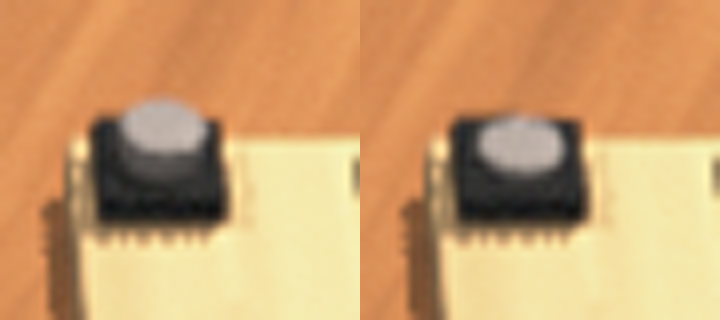

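>>> apply_moves(rows=[[[-0.018, 0, -0.037], 8], [[-0.037, 0, -0.077], 16], [[-0.055, 0, -0.115], 24], [[-0.073, 0, -0.154], 32], [[-0.091, 0, -0.192], 40], [[-0.11, 0, -0.231], 48], [[-0.128, 0, -0.269], 56], [[-0.146, 0, -0.307], 64], [[-0.165, 0, -0.346], 72], [[-0.183, 0.01, -0.384], 80], [[-0.2, 0.03, -0.42], 88], [[-0.2098, 0.05, -0.4408], 92.1], [[-0.2098, 0.06, -0.4408], 92.1], [[-0.2098, 0.06, -0.4408], 92.1]], gripper=0.5)

```text
time_s: 7.2
tcp_pos: [0.6193, 0.2248, 0.234]
eef_rot: [-89.8, 0.0, 111.6]
contact_force: [-0.3, -0.9, 1.5]
gripper_width: 0.0441
```

```bash
python3 shot.py 5 wrist side
```

```text
7.3 [0.6203 0.2247 0.2362] [-8.9980e+01  2.0000e-02  1.1156e+02] [-0.1 -0.5  0.6] 0.0435 [ 36.8  21.3  -5.8   0.  -63.  -15.3]
```

View pics/wrist5.png

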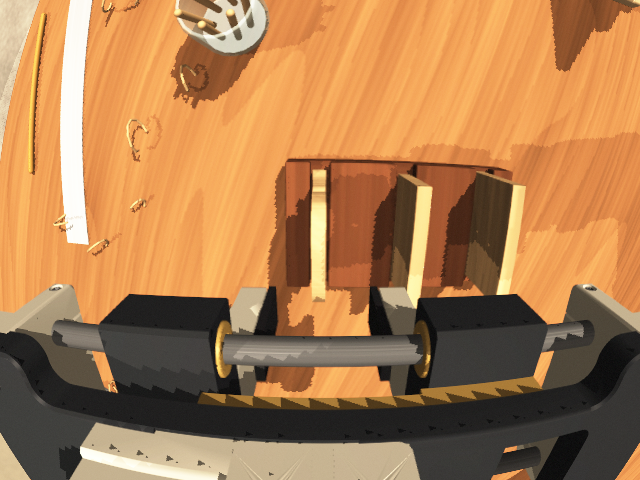

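View pics/side5.png

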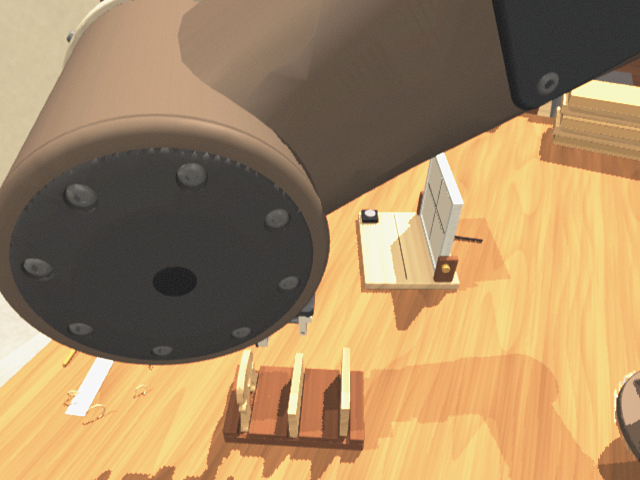

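Run:
```python
from h import *
c=load("wrist5");cv2.imwrite("pics/w5c.png",cv2.resize(c["pixels"][150:315,270:390],None,fx=4,fy=3.6,interpolation=2) if 0 else cv2.resize(c["pixels"][155:305,280:350],None,fx=4,fy=4,interpolation=2))
R,p=c["R"],c["p"]
W=wcloud(c)@R.T+p; T=wcloud(c)
for v in(190,205,220,235,250,265,280,295):
    row=[(u,W[v,u,2].round(4),T[v,u,2].round(4)) for u in range(306,334,2)];print(v,row)
```

```text
190 [(306, np.float64(0.0314), np.float64(-0.0131)), (308, np.float64(0.0322), np.float64(-0.0114)), (310, np.float64(0.0185), np.float64(-0.0103)), (312, np.float64(0.0181), np.float64(-0.0086)), (314, np.float64(0.0653), np.float64(-0.0059)), (316, np.float64(0.0649), np.float64(-0.0045)), (318, np.float64(0.0655), np.float64(-0.003)), (320, np.float64(0.0665), np.float64(-0.0016)), (322, np.float64(0.0653), np.float64(-0.0002)), (324, np.float64(0.0653), np.float64(0.0012)), (326, np.float64(0.0176), np.float64(0.0031)), (328, np.float64(0.0187), np.float64(0.0048)), (330, np.float64(0.0314), np.float64(0.0062)), (332, np.float64(0.0319), np.float64(0.0078))]
205 [(306, np.float64(0.0321), np.float64(-0.0131)), (308, np.float64(0.0319), np.float64(-0.0115)), (310, np.float64(0.0177), np.float64(-0.0104)), (312, np.float64(0.1004), np.float64(-0.0064)), (314, np.float64(0.1008), np.float64(-0.0051)), (316, np.float64(0.1009), np.float64(-0.0039)), (318, np.float64(0.1004), np.float64(-0.0026)), (320, np.float64(0.1012), np.float64(-0.0014)), (322, np.float64(0.1007), np.float64(-0.
[... 3561 characters left out ...]
12), np.float64(0.0085))]
295 [(306, np.float64(-0.0013), np.float64(-0.0158)), (308, np.float64(0.0002), np.float64(-0.0138)), (310, np.float64(0.0004), np.float64(-0.0118)), (312, np.float64(0.1045), np.float64(-0.0067)), (314, np.float64(0.1043), np.float64(-0.0054)), (316, np.float64(0.1049), np.float64(-0.0041)), (318, np.float64(0.1048), np.float64(-0.0027)), (320, np.float64(0.105), np.float64(-0.0014)), (322, np.float64(0.1041), np.float64(-0.0001)), (324, np.float64(0.1052), np.float64(0.0012)), (326, np.float64(-0.0008), np.float64(0.0037)), (328, np.float64(-0.0009), np.float64(0.0057)), (330, np.float64(-0.0005), np.float64(0.0076)), (332, np.float64(-0.001), np.float64(0.0096))]
```

View pics/w5c.png

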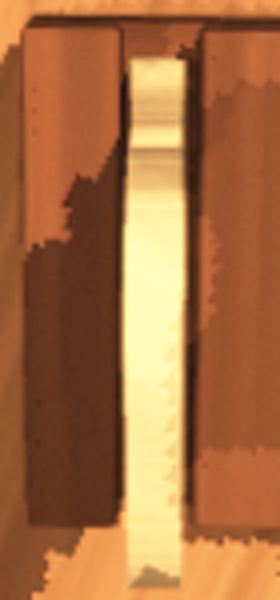

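Run:
```python
from h import *
c=load("wrist5");R,p=c["R"],c["p"];T=wcloud(c);W=T@R.T+p
for v in range(165,305,4):
    s=slice(314,324);print(v,T[v,s,0].mean().round(4),W[v,s,2].mean().round(4))
m=(W[...,2]>.085)&(abs(T[...,2])<.03)&(T[...,1]>.09);m[300:]=0
x=T[...,0][m];h=W[...,2][m];k=np.polyfit(x,h,2);print("apex x",-k[1]/2/k[0],np.polyval(k,-k[1]/2/k[0]))
# edges subpixel via brightness? z edges from mask
e=[]
for v in range(205,296,3):
    u=np.where(m[v])[0]
    if len(u):e.append((T[v,u[0],0],T[v,u[0],2],T[v,u[-1],2]))
e=np.array(e);mid=(e[:,1]+e[:,2])/2;print(e[:,1:].mean(0),mid.mean(),np.degrees(np.polyfit(e[:,0],mid,1)[0]))
# rack groove edges in tool z at z=.032
for v in(200,240,270):
    r=W[v,280:350,2];print(v,[(280+i,T[v,280+i,2].round(4)) for i in range(69) if (r[i]>.029)!=(r[i+1]>.029) ])
# pads: finger surfaces in tool coords
f=(T[...,1]<.08)&(T[...,1]>.02)&(abs(T[...,2])<.06);print(f.sum())
for v in(300,310,320):print([(u,T[v,u].round(3).tolist()) for u in(262,270,276,280,366,372,378,384)])
```

```text
165 -0.0503 0.0178
169 -0.047 0.0189
173 -0.0443 0.0237
177 -0.0414 0.027
181 -0.0393 0.0347
185 -0.0373 0.0427
189 -0.038 0.0651
193 -0.0389 0.0862
197 -0.0374 0.0923
201 -0.036 0.0984
205 -0.034 0.1008
209 -0.0318 0.1025
213 -0.0295 0.1036
217 -0.0273 0.1049
221 -0.025 0.1056
225 -0.0227 0.1067
229 -0.0203 0.1072
233 -0.018 0.1079
237 -0.0156 0.1083
241 -0.013 0.1085
245 -0.0105 0.1088
249 -0.0081 0.1092
253 -0.0055 0.1093
257 -0.003 0.1095
261 -0.0003 0.1095
265 0.0026 0.1091
269 0.0052 0.1092
273 0.008 0.1089
277 nan nan
281 0.0138 0.1085
285 0.0171 0.1073
289 0.0204 0.1063
293 nan nan
297 0.0275 0.1038
301 0.0325 0.0997
apex x -0.00026622272385893854 0.11046572574495216
[-0.00684161  0.00150311] -0.0026692498423525513 -0.22762201108181063
200 [(285, np.float64(-0.0334)), (309, np.float64(-0.0107)), (311, np.float64(-0.0095)), (325, np.float64(0.0017)), (329, np.float64(0.0057))]
240 [(285, np.float64(-0.0345)), (309, np.float64(-0.011)), (310, np.float64(-0.0106)), (325, np.float64(0.0017)), (328, np.float64(0.005))]
270 [(286, np.float64(-0.0343)), (309, np.float64(-0.0113)), (310, np.float64(-0.0109)), (324, np.float64(0.0011)), (328, np.float64(0.0051))]
4293
[(262, [-0.01, 0.05, -0.026]), (270, [-0.01, 0.052, -0.023]), (276, [-0.002, 0.066, -0.022]), (280, [0.083, 0.235, -0.042]), (366, [0.083, 0.235, 0.043]), (372, [-0.008, 0.055, 0.022]), (378, [-0.01, 0.051, 0.024]), (384, [-0.011, 0.048, 0.026])]
[(262, [-0.01, 0.042, -0.025]), (270, [-0.009, 0.044, -0.022]), (276, [0.003, 0.065, -0.022]), (280, [0.093, 0.234, -0.042]), (366, [0.094, 0.235, 0.044]), (372, [-0.004, 0.054, 0.022]), (378, [-0.01, 0.043, 0.023]), (384, [-0.01, 0.042, 0.025])]
[(262, [-0.01, 0.034, -0.024]), (270, [-0.005, 0.043, -0.022]), (276, [0.007, 0.063, -0.022]), (280, [0.105, 0.234, -0.042]), (366, [0.106, 0.236, 0.044]), (372, [0.001, 0.052, 0.022]), (378, [-0.009, 0.035, 0.022]), (384, [-0.009, 0.034, 0.024])]
```

>>> apply_moves(rows=[[[-0.0015, 0.01, -0.0026], 0], [[-0.0015, 0.03, -0.0026], 0], [[-0.0015, 0.05, -0.0026], 0], [[-0.0015, 0.07, -0.0026], 0], [[-0.0015, 0.085, -0.0026], 0], [[-0.0015, 0.093, -0.0026], 0], [[-0.0015, 0.095, -0.0026], 0], [[-0.0015, 0.095, -0.0026], 0], [[-0.0015, 0.095, -0.0026], 0]])

```text
time_s: 8.43
tcp_pos: [0.6234, 0.2253, 0.1419]
eef_rot: [-90.1, -0.0, 111.6]
contact_force: [-0.1, -0.3, 0.6]
gripper_width: 0.044
```

```bash
python3 shot.py 6 wrist
```

```text
8.475 [0.6234 0.2253 0.1418] [-9.0060e+01 -1.0000e-02  1.1157e+02] [ 0.8  0.5 -0.1] 0.0439 [ 36.7  26.4 -11.3   0.  -52.2 -15.1]
```

View pics/wrist6.png

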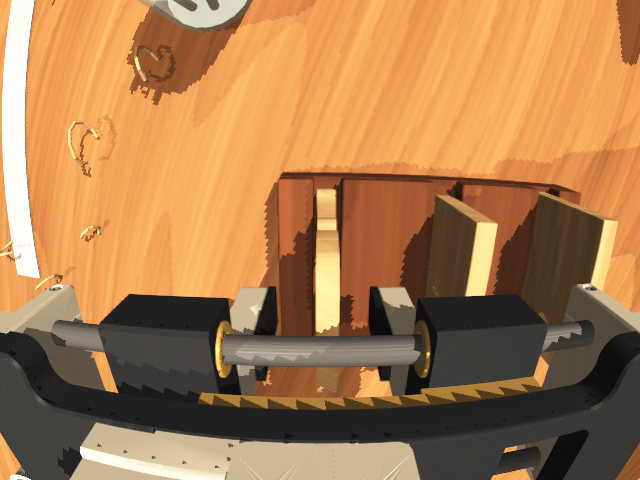

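Run:
```python
from h import *
c=load("wrist6");R,p=c["R"],c["p"];T=wcloud(c);W=T@R.T+p
m=(W[...,2]>.06)&(abs(T[...,2])<.018)
for v in range(225,332,8):
    u=np.where(m[v,290:360])[0]+290
    if len(u):print(v,u[0],u[-1],T[v,u[0]].round(4),T[v,u[-1]].round(4),((T[v,u[0],2]+T[v,u[-1],2])/2).round(4),W[v,u[3],2].round(4))
g=[(u,T[250,u,2].round(4),W[250,u,2].round(3)) for u in list(range(308,316))+list(range(338,346))];print(g)
```

```text
225 317 335 [-0.0364  0.0767 -0.0024] [-0.0366  0.0763  0.006 ] 0.0018 0.0649
233 316 337 [-0.0384  0.0566 -0.0026] [-0.0384  0.0568  0.0062] 0.0018 0.0854
241 316 337 [-0.0369  0.0503 -0.0025] [-0.0371  0.05    0.006 ] 0.0017 0.0905
249 316 339 [-0.0349  0.0464 -0.0024] [-0.0353  0.045   0.0066] 0.0021 0.0965
257 316 339 [-0.0333  0.0415 -0.0023] [-0.0331  0.042   0.0065] 0.0021 0.1005
265 316 339 [-0.0307  0.0397 -0.0023] [-0.0305  0.0404  0.0065] 0.0021 0.1015
273 316 339 [-0.0283  0.0377 -0.0023] [-0.0282  0.0378  0.0064] 0.002 0.1044
281 316 338 [-0.0252  0.0371 -0.0023] [-0.0252  0.0372  0.006 ] 0.0019 0.1058
289 315 338 [-0.0224  0.0359 -0.0027] [-0.0226  0.0355  0.006 ] 0.0017 0.1056
297 315 338 [-0.0197  0.0345 -0.0027] [-0.0193  0.0354  0.0061] 0.0017 0.1064
305 315 338 [-0.0167  0.0337 -0.0027] [-0.0169  0.0333  0.006 ] 0.0017 0.1075
313 315 338 [-0.0134  0.0333 -0.0027] [-0.0136  0.0331  0.0061] 0.0017 0.1094
321 315 338 [-0.0098  0.0334 -0.0027] [-0.0095  0.034   0.0062] 0.0017 0.1091
329 315 338 [-0.007   0.032  -0.0027] [-0.0069  0.0323  0.0062] 0.0017 0.1089
[(308, np.float64(-0.0082), np.float64(0.032)), (309, np.float64(-0.0076), np.float64(0.032)), (310, np.float64(-0.007), np.float64(0.032)), (311, np.float64(-0.0065), np.float64(0.031)), (312, np.float64(-0.0059), np.float64(0.031)), (313, np.float64(-0.0057), np.float64(0.017)), (314, np.float64(-0.005), np.float64(0.019)), (315, np.float64(-0.0044), np.float64(0.018)), (338, np.float64(0.0062), np.float64(0.097)), (339, np.float64(0.0066), np.float64(0.097)), (340, np.float64(0.0106), np.float64(0.026)), (341, np.float64(0.0109), np.float64(0.031)), (342, np.float64(0.0114), np.float64(0.031)), (343, np.float64(0.012), np.float64(0.031)), (344, np.float64(0.0125), np.float64(0.032)), (345, np.float64(0.0132), np.float64(0.032))]
```

>>> apply_moves(rows=[[[0, 0, 0.001], 0], [[0, 0, 0.0017], 0], [[0, 0, 0.0017], 0], [[0, 0, 0.0017], 0]])

```text
time_s: 8.98
tcp_pos: [0.6216, 0.2245, 0.1412]
eef_rot: [-90.0, 0.0, 111.6]
contact_force: [0.2, 0.8, -0.5]
gripper_width: 0.044
```

```bash
python3 shot.py 7 wrist;  python3 - <<'E'
from h import *
c=load("wrist7");R,p=c["R"],c["p"];T=wcloud(c);W=T@R.T+p
m=(W[...,2]>.06)&(abs(T[...,2])<.018)
for v in(241,281,321):
    u=np.where(m[v,290:360])[0]+290
    print(v,u[0],u[-1],((T[v,u[0],2]+T[v,u[-1],2])/2).round(4))
E
```

```text
9.025 [0.6215 0.2244 0.1411] [-90.     0.   111.56] [ 0.7 -0.3  0.8] 0.044 [ 36.7  26.3 -11.6   0.  -52.1 -15.2]
241 311 333 -0.0
281 310 333 -0.0002
321 310 333 -0.0002
```

Centred. Close the jaws and hold.

>>> apply_moves(rows=[[[0, 0, 0], 0], [[0, 0, 0], 0], [[0, 0, 0], 0], [[0, 0, 0], 0], [[0, 0, 0], 0], [[0, 0, 0], 0]], gripper=0, grip_force=20)

```text
time_s: 9.78
tcp_pos: [0.6215, 0.2244, 0.1411]
eef_rot: [-90.0, -0.0, 111.6]
contact_force: [-0.2, -0.7, 1.1]
gripper_width: 0.0089
```

```bash
python3 shot.py 8 wrist
```

```text
9.825 [0.6215 0.2245 0.1411] [-90.    -0.   111.56] [0.5 1.1 0.1] 0.0088 [ 36.7  26.3 -11.6  -0.  -52.1 -15.2]
```

View pics/wrist8.png

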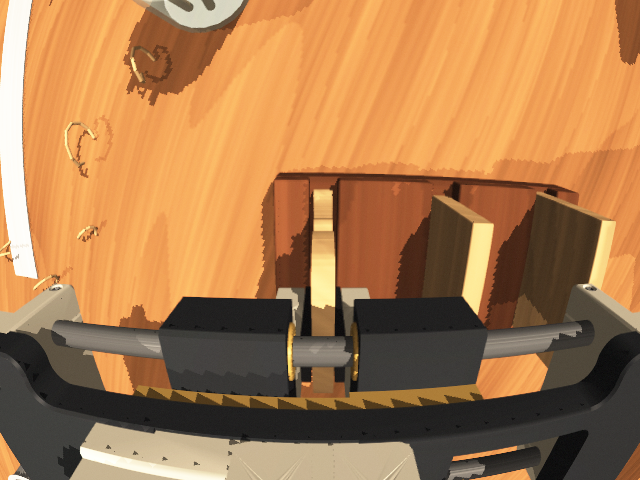

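>>> apply_moves(rows=[[[0, -0.004, 0], 0], [[0, -0.012, 0], 0], [[0, -0.03, 0], 0], [[0, -0.06, 0], 0], [[0, -0.1, 0], 0], [[0, -0.14, 0], 0], [[-0.02, -0.159, 0.011], 0], [[-0.06, -0.159, 0.033], 0], [[-0.1, -0.159, 0.054], -0.5], [[-0.14, -0.159, 0.076], -1], [[-0.18, -0.159, 0.098], -1.5], [[-0.22, -0.159, 0.12], -2], [[-0.26, -0.159, 0.141], -2.4], [[-0.3, -0.159, 0.163], -2.4], [[-0.33, -0.159, 0.179], -2.4], [[-0.35, -0.159, 0.19], -2.4], [[-0.3588, -0.159, 0.195], -2.4], [[-0.3588, -0.159, 0.195], -2.4], [[-0.3588, -0.159, 0.195], -2.4]])

```text
time_s: 12.2
tcp_pos: [0.572, -0.1804, 0.3003]
eef_rot: [-90.0, -0.0, 114.0]
contact_force: [0.2, -0.1, -0.4]
gripper_width: 0.0089
```

```bash
python3 shot.py 9 wrist side top
```

```text
12.35 [ 0.5722 -0.1801  0.3002] [-90.    -0.   114.03] [ 0.3  0.6 -0.6] 0.0091 [  1.2  13.2  -8.5  -0.  -68.3  22.9]
```

View pics/wrist9.png

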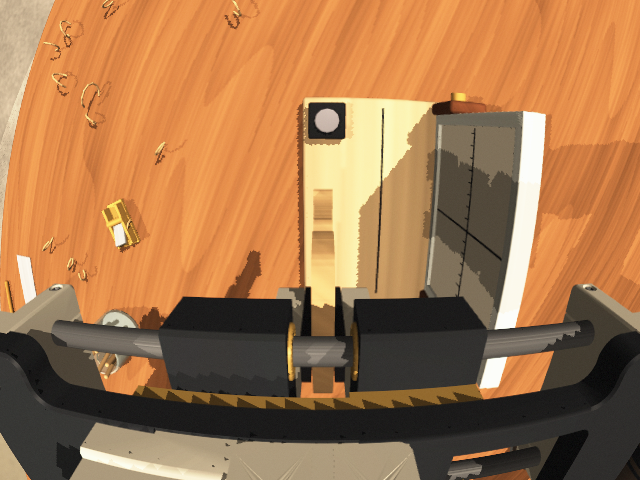

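View pics/side9.png

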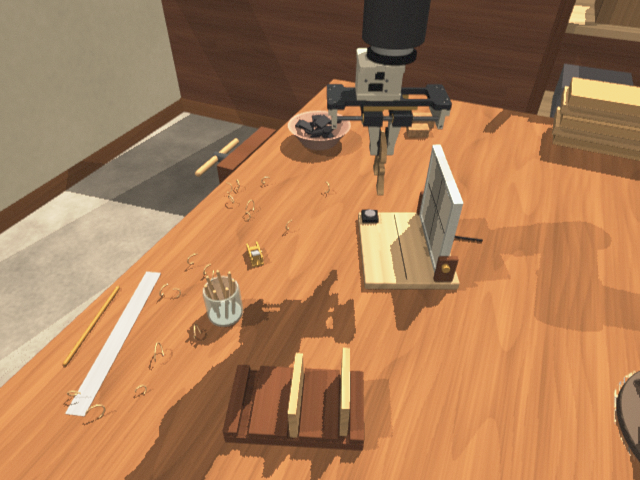

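View pics/top9.png

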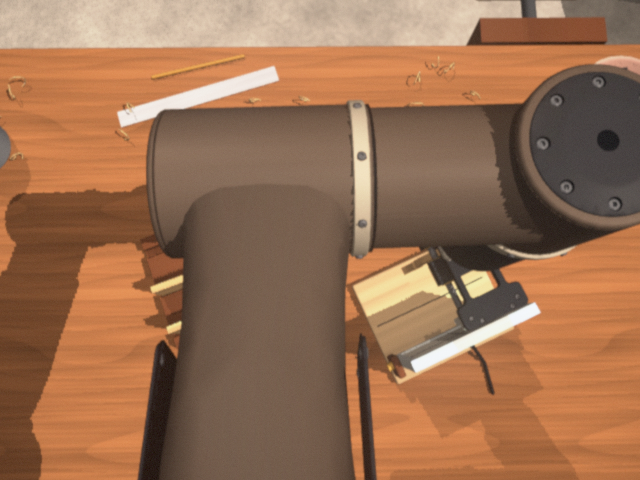

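Run:
```python
from h import *
c=load("wrist9");cv2.imwrite("pics/w9a.png",cv2.resize(c["pixels"][85:300,400:560],None,fx=2.75,fy=2.75,interpolation=2))
cv2.imwrite("pics/w9b.png",cv2.resize(c["pixels"][85:300,290:400],None,fx=2.75,fy=2.75,interpolation=2))
```

```text
(no output)
```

View pics/w9a.png

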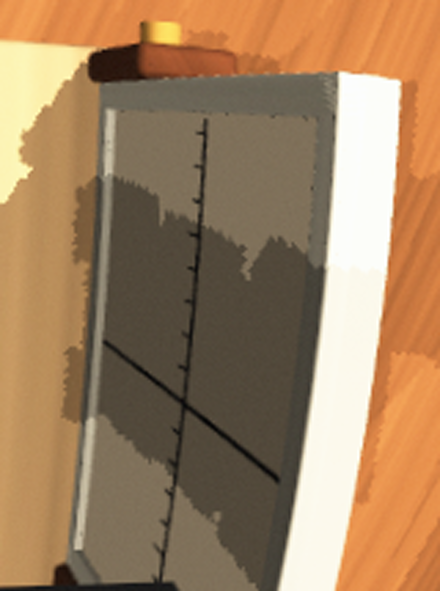

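View pics/w9b.png

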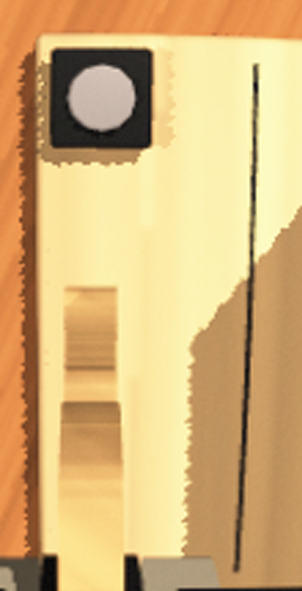

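```bash
cat > fitw.py <<'E'
from h import *
from scipy.optimize import least_squares
def A(x,y):return ((x+.5)/2.75+399.5,(y+.5)/2.75+84.5)
def B(x,y):return ((x+.5)/2.75+289.5,(y+.5)/2.75+84.5)
c=load("wrist9");R,p=c["R"],c["p"]
obs=[(A(338,73),(-45,-96,196)),(A(401,80),(-61,-96,196)),(B(101,97),(66,-86,34)),(B(40,37),(90,-110,18)),(A(184,404),None),(B(256,65),(10,'a',18)),(B(236,570),(10,'b',18))]
def w(q,P):
    k,s=np.cos(q[2]),np.sin(q[2]);P=np.array(P,float)/1000
    return np.array([q[0]+k*P[0]-s*P[1],q[1]+s*P[0]+k*P[1],P[2]])
def f(q):
    r=[]
    for uv,P in obs:
        if P is None:P=(-q[3]*1000,0,115)
        P=[{'a':q[4]*1000,'b':q[5]*1000}.get(v,v) if isinstance(v,str) else v for v in P]
        r.append(wproj(c,R.T@(w(q,P)-p))[0]-uv)
    return np.concatenate(r)
r=least_squares(f,[.508,-.209,.415,.047,-.1,.05],x_scale=.01);q=r.x
print(q[:2],np.degrees(q[2]),q[3:],f(q).reshape(-1,2).round(1).tolist())
print("view",w(q,(10,0,161)),"switch",w(q,(66,-86,34)))
E
python3 fitw.py
python3 - <<'E'
from h import *
c=load("wrist9");R,p=c["R"],c["p"];T=wcloud(c);W=T@R.T+p
m=(T[...,1]>.02)&(T[...,1]<.15)&(abs(T[...,2])<.012)
for v in range(150,292,10):
    u=np.where(m[v,290:360])[0]+290
    if len(u):print(v,u[0],u[-1],T[v,u[0]].round(4),((T[v,u[0],2]+T[v,u[-1],2])/2).round(4))
s=load("side9");cv2.imwrite("pics/s9c.png",cv2.resize(s["pixels"][100:300,330:490],None,fx=3,fy=3,interpolation=2))
c=load("wrist7");T=wcloud(c)
for v in range(233,400,6):print(v,T[v,318:326].mean(0).round(4),end=';')
E
```

```text
[ 0.50884984 -0.21069227] 23.95357022940552 [ 0.04805184 -0.09983883  0.09868738] [[0.9, -0.4], [0.1, 0.4], [0.3, 0.6], [-2.0, -1.0], [-0.0, 0.3], [-0.0, -0.0], [0.3, 0.0]]
view [ 0.51798859 -0.20663231  0.161     ] switch [ 0.60408125 -0.26248975  0.034     ]
190 313 332 [-0.0454  0.1214 -0.0054] 0.0002
200 313 332 [-0.0412  0.1127 -0.0052] 0.0002
210 313 332 [-0.0375  0.104  -0.005 ] 0.0002
220 313 332 [-0.0386  0.0776 -0.0043] 0.0002
230 313 332 [-0.0346  0.0748 -0.0043] 0.0002
240 312 333 [-0.037   0.0513 -0.0041] 0.0001
250 312 334 [-0.0351  0.0444 -0.0039] 0.0004
260 311 334 [-0.0329  0.0394 -0.0042] 0.0002
270 311 334 [-0.0293  0.0382 -0.0042] 0.0002
280 311 334 [-0.026   0.0361 -0.0042] 0.0002
290 296 348 [-0.011   0.0592 -0.0117] -0.0001
233 [-0.0384  0.0567 -0.0003];239 [-0.0374  0.0515 -0.0003];245 [-0.036   0.048  -0.0002];251 [-0.0349  0.044  -0.0002];257 [-0.0334  0.0413 -0.0002];263 [-0.0318  0.0391 -0.0002];269 [-0.0296  0.0385 -0.0002];275 [-0.0276  0.0372 -0.0002];281 [-0.0256  0.0363 -0.0002];287 [-0.0235  0.0354 -0.0002];293 [-0.0213  0.0347 -0.0002];299 [-0.0193  0.0337 -0.0002];305 [-0.017   0.0332 -0.0002];311 [-0.0147  0.0327 -0.0002];317 [nan nan nan];323 [-0.0097  0.0321 -0.0002];329 [-0.0072  0.0318 -0.0002];335 [-0.0043  0.032  -0.0002];341 [-0.0318 -0.0147 -0.0001];347 [-0.0308 -0.0158 -0.0001];353 [-0.0299 -0.0171 -0.0001];359 [-0.0284 -0.0175 -0.0001];365 [-0.026  -0.0168 -0.0001];371 [ 0.0142  0.0328 -0.0002];377 [ 0.0183  0.0338 -0.0002];383 [ 0.0229  0.0353 -0.0002];389 [ 0.0284  0.0376 -0.0002];395 [ 0.1239  0.142  -0.0005];
```

View pics/s9c.png

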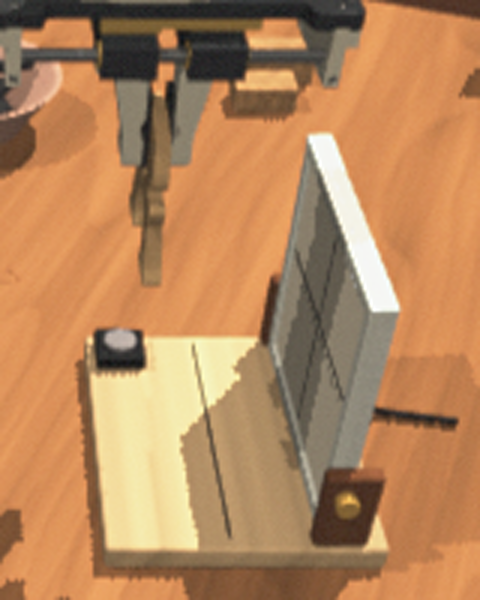

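>>> apply_moves(rows=[[[0, 0.02, 0], 0], [[-0.001, 0.045, 0], 0], [[-0.0019, 0.0621, 0.01], 0], [[-0.0019, 0.0621, 0.022], 0], [[-0.0019, 0.0621, 0.034], 0], [[-0.0019, 0.0621, 0.044], 0], [[-0.0019, 0.0621, 0.052], 0], [[-0.0019, 0.0621, 0.057], 0], [[-0.0019, 0.0621, 0.06], 0], [[-0.0019, 0.0621, 0.0602], 0], [[-0.0019, 0.0621, 0.0602], 0]])

```text
time_s: 13.72
tcp_pos: [0.518, -0.207, 0.238]
eef_rot: [-90.0, -0.0, 114.0]
contact_force: [0.6, -0.0, -1.3]
gripper_width: 0.009
```

```bash
python3 shot.py 10 wrist side
python3 - <<'E'
from h import *
s=load("side10");cv2.imwrite("pics/s10c.png",cv2.resize(s["pixels"][90:300,340:490],None,fx=4,fy=2.8 if 0 else 4,interpolation=2)[:600*10]) if 0 else cv2.imwrite("pics/s10c.png",cv2.resize(s["pixels"][120:270,350:480],None,fx=4,fy=4,interpolation=2))
E
```

```text
13.825 [ 0.518 -0.207  0.238] [-89.99  -0.   113.97] [0.5 0.5 0. ] 0.009 [ -1.7  12.  -18.7  -0.  -59.3  25.6]
```

View pics/s10c.png

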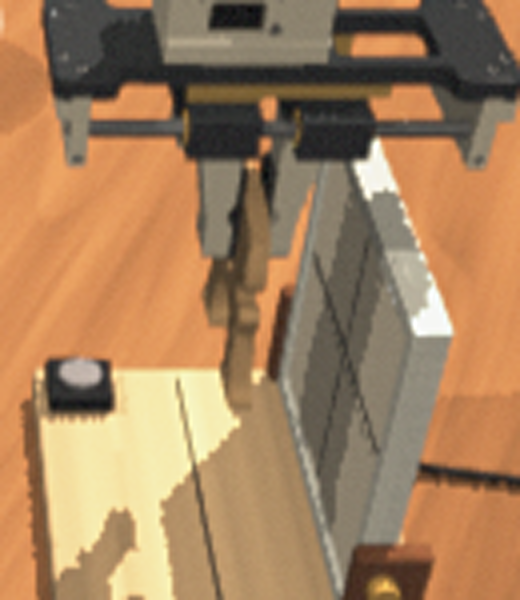

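View pics/wrist10.png

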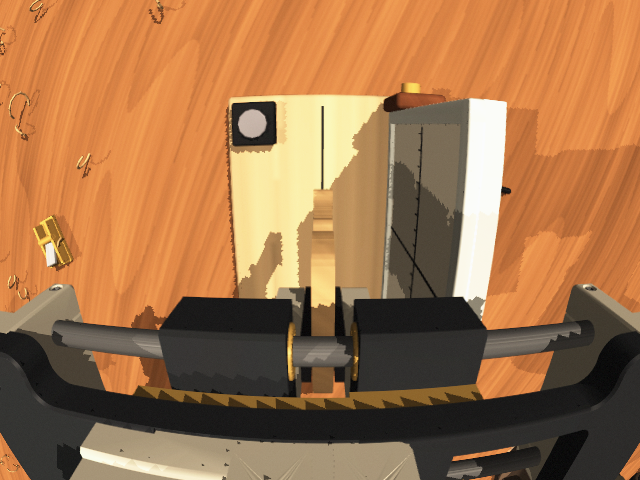

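Run:
```python
from h import *
s=load("side10")
def w(q,P):
    k,sn=np.cos(q[2]),np.sin(q[2]);P=np.array(P,float)/1000
    return np.array([q[0]+k*P[0]-sn*P[1],q[1]+sn*P[0]+k*P[1],P[2]])
q=[.5088,-.2107,np.radians(23.95)]
C=lambda uv:((uv-np.array([350,120])+.5)*4-.5).round(1)
img=cv2.imread("pics/s10c.png")
for n,P in dict(footA=(15.5,46,115),footB=(4.5,46,115),cross=(-48,0,115),top=(10,0,207),line=(10,100,18),lineb=(10,-100,18),btn=(66,-86,34),frame=(-45,96,196),frameb=(-45,-96,196)).items():
    x=C(proj(s,w(q,P))[0]);print(n,x);cv2.circle(img,tuple(int(v) for v in x.round()),3,(0,0,255),1)
cv2.imwrite("pics/s10d.png",img)
c=load("wrist10")
cv2.imwrite("pics/w10c.png",cv2.resize(c["pixels"][85:300,380:515],None,fx=2.75,fy=2.75,interpolation=2))
R,p=c["R"],c["p"]
for n,P in dict(cross=(-48,0,115),btn=(66,-86,34),fr=(-45,-96,196),line=(10,-100,18)).items():print(n,wproj(c,R.T@(w(q,P)-p))[0].round(1))
```

```text
footA [226.5 406.4]
footB [250.2 406.5]
cross [344.7 347. ]
top [251.2 182.7]
line [227.3 636.2]
lineb [176.5 376.7]
btn [ 80.6 368.9]
frame [415.9 331.1]
frameb [330.1  97.8]
cross [413.7 262.5]
btn [251.6 123.7]
fr [470.   97.5]
line [322.3 105.9]
```

View pics/s10d.png

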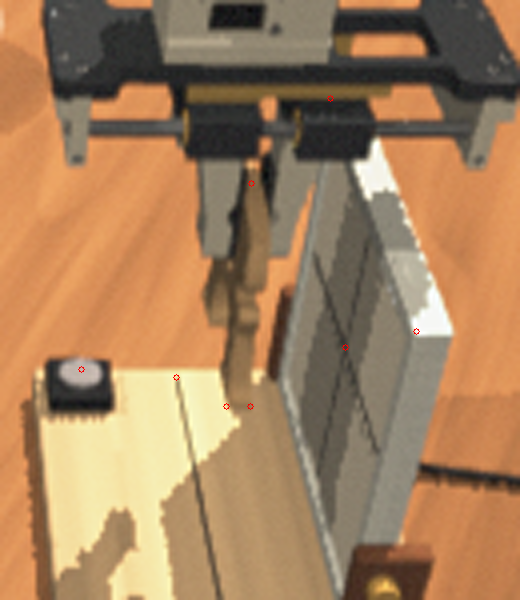

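View pics/w10c.png

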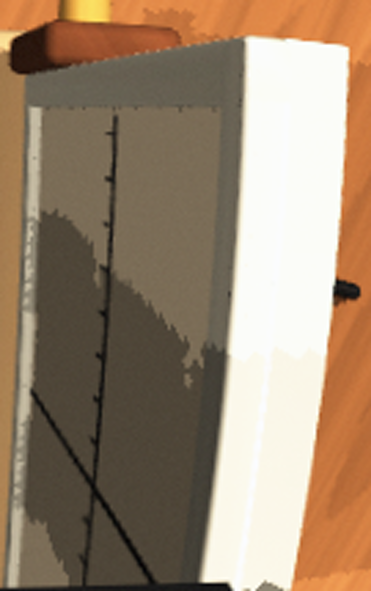

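>>> apply_moves(rows=[[[0, 0, 0], 0], [[0, 0, 0], 0], [[0, 0, 0], 0], [[0, 0, 0], 0], [[0, 0, 0], 0], [[0, 0, 0], 0], [[0, 0, 0], 0], [[0, 0, 0], 0], [[0, 0, 0], 0], [[0, 0, 0], 0], [[0, 0, 0], 0], [[0, 0, 0], 0], [[0, 0, 0], 0], [[0, 0, 0], 0], [[0, 0, 0], 0], [[0, 0, 0], 0], [[0, 0, 0], 0], [[0, 0, 0], 0], [[0, 0, 0], 0], [[0, 0, 0], 0]])

```text
time_s: 16.32
tcp_pos: [0.5178, -0.2071, 0.2381]
eef_rot: [-90.0, -0.0, 114.0]
contact_force: [0.2, -0.5, -0.5]
gripper_width: 0.0088
```

>>> apply_moves(rows=[[[0, 0, 0], 0], [[0, 0, 0], 0], [[0, 0, 0], 0], [[0, 0, 0], 0], [[0, 0, 0], 0], [[0, 0, 0], 0], [[0, 0, 0], 0], [[0, 0, 0], 0], [[0, 0, 0], 0], [[0, 0, 0], 0], [[0, 0, 0], 0], [[0, 0, 0], 0]])

```text
time_s: 17.82
tcp_pos: [0.5178, -0.2071, 0.2381]
eef_rot: [-90.0, 0.0, 114.0]
contact_force: [-0.2, 0.2, -0.7]
gripper_width: 0.0092
```

>>> apply_moves(rows=[[[0, 0, -0.008], 0], [[0, 0, -0.024], 0], [[0, -0.01, -0.044], 0], [[0.01, -0.03, -0.064], 0], [[0.04, -0.05, -0.084], 0], [[0.08, -0.06, -0.104], 0.4], [[0.12, -0.06, -0.124], 0.8], [[0.16, -0.06, -0.146], 1.2], [[0.2, -0.06, -0.17], 1.6], [[0.24, -0.06, -0.195], 2], [[0.28, -0.06, -0.222], 2.4], [[0.315, -0.05, -0.245], 2.4], [[0.337, -0.04, -0.26], 2.4], [[0.349, -0.03, -0.268], 2.4], [[0.3522, -0.022, -0.2701], 2.4], [[0.3522, -0.022, -0.2701], 2.4], [[0.3522, -0.022, -0.2701], 2.4]])

```text
time_s: 19.95
tcp_pos: [0.6218, 0.2235, 0.2606]
eef_rot: [-90.0, 0.0, 111.5]
contact_force: [0.3, -0.2, -0.6]
gripper_width: 0.0089
```

```bash
python3 shot.py 11 wrist side
python3 - <<'E'
from h import *
from plant import get_state
R,p=pose(get_state());print((R.T@(np.array([.6215,.2244,.1411])-p)).round(4))
E
```

```text
20.05 [0.6218 0.2237 0.2609] [-9.0060e+01 -1.0000e-02  1.1151e+02] [-0.6 -0.4 -0.2] 0.0087 [ 36.7  20.3  -3.8   0.  -65.8 -15.2]
[0.0007 0.1198 0.0002]
```

View pics/wrist11.png

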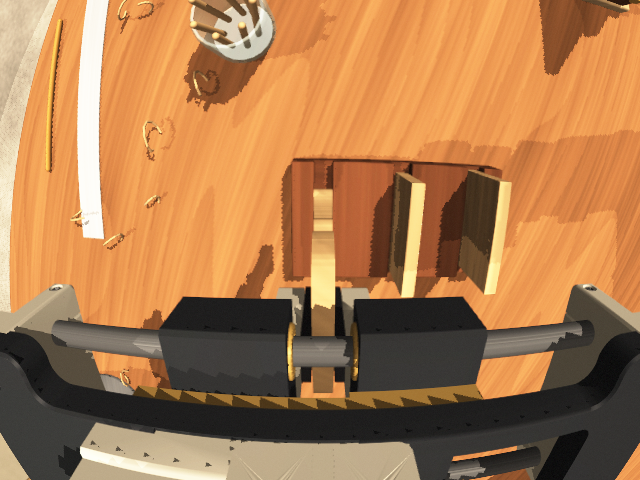

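>>> apply_moves(rows=[[[0.0007, 0.025, 0.0002], 0], [[0.0007, 0.055, 0.0002], 0], [[0.0007, 0.08, 0.0002], 0], [[0.0007, 0.095, 0.0002], 0], [[0.0007, 0.104, 0.0002], 0], [[0.0007, 0.11, 0.0002], 0], [[0.0007, 0.114, 0.0002], 0], [[0.0007, 0.117, 0.0002], 0], [[0.0007, 0.117, 0.0002], 0], [[0.0007, 0.117, 0.0002], 0]])

```text
time_s: 21.3
tcp_pos: [0.6213, 0.2251, 0.1433]
eef_rot: [-90.0, -0.0, 111.6]
contact_force: [0.0, 0.0, -1.0]
gripper_width: 0.0091
```

```bash
python3 shot.py 12 wrist side
python3 - <<'E'
from h import *
from plant import get_state
R,p=pose(get_state());print((R.T@(np.array([.6215,.2244,.1411])-p)).round(4))
s=load("side12");cv2.imwrite("pics/s12c.png",cv2.resize(s["pixels"][335:455,215:375],None,fx=4,fy=4,interpolation=2))
E
```

```text
21.4 [0.6213 0.2251 0.1434] [-90.03  -0.   111.57] [-0.6  0.2 -0.2] 0.0087 [ 36.8  26.1 -11.5   0.  -52.3 -15.2]
[-0.0008  0.0023  0.0001]
```

View pics/s12c.png

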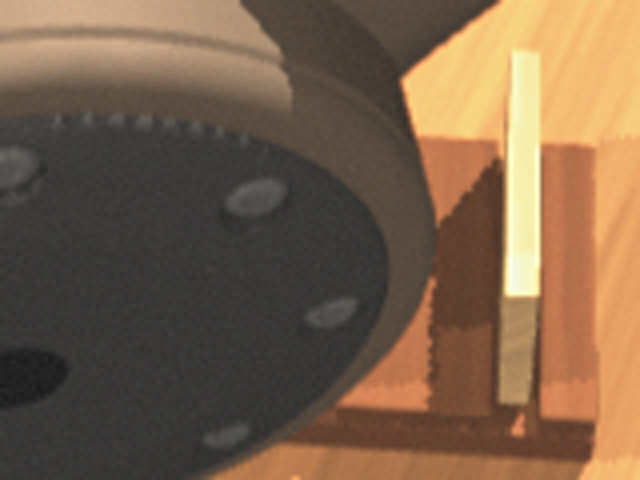

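View pics/wrist12.png

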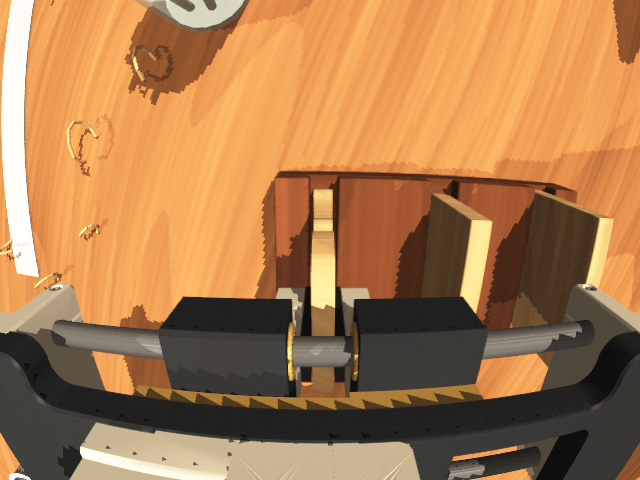

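In the groove with 2 mm to go, no contact. The last step goes slowly.

>>> apply_moves(rows=[[[-0.0007, 0.0006, 0], 0], [[-0.0007, 0.0011, 0], 0], [[-0.0007, 0.0016, 0], 0], [[-0.0007, 0.0021, 0], 0], [[-0.0007, 0.0024, 0], 0], [[-0.0007, 0.0024, 0], 0], [[-0.0007, 0.0024, 0], 0]])

```text
time_s: 22.28
tcp_pos: [0.6215, 0.2244, 0.1411]
eef_rot: [-90.0, 0.0, 111.6]
contact_force: [-1.6, -0.4, 6.0]
gripper_width: 0.0087
```

```bash
python3 shot.py 13 wrist
```

```text
22.325 [0.6215 0.2244 0.1411] [-90.02   0.   111.57] [-1.1 -0.6  4.6] 0.0087 [ 36.7  26.3 -11.6   0.  -52.1 -15.2]
```

>>> apply_moves(rows=[[[0, 0, 0], 0], [[0, 0, 0], 0], [[0, 0, 0], 0], [[0, 0, 0], 0], [[0, 0, 0], 0], [[0, 0, 0], 0]], gripper=0.5)

```text
time_s: 23.08
tcp_pos: [0.6214, 0.2244, 0.1406]
eef_rot: [-90.0, -0.0, 111.6]
contact_force: [-0.4, -0.1, -0.3]
gripper_width: 0.0442
```

```bash
python3 shot.py 14 wrist
```

```text
23.125 [0.6214 0.2244 0.1407] [-90.    -0.   111.56] [ 0.2 -0.5 -0.3] 0.0439 [ 36.7  26.3 -11.6  -0.  -52.1 -15.2]
```

View pics/wrist14.png

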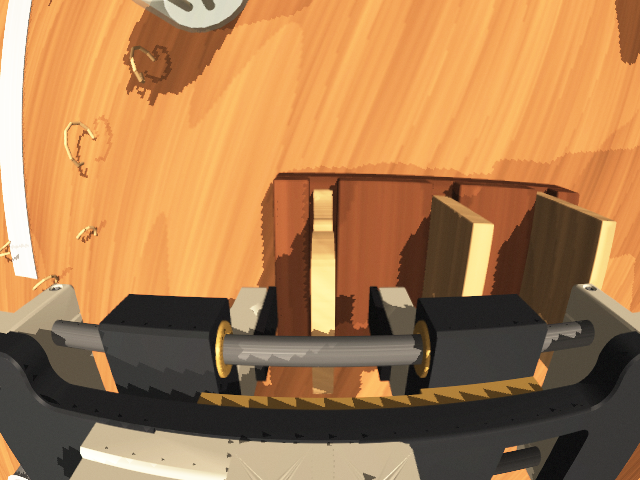

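>>> apply_moves(rows=[[[0, -0.01, 0], 0], [[0, -0.03, 0], 0], [[0, -0.06, 0], 0], [[0, -0.1, 0], 0], [[0, -0.15, 0], 0], [[0, -0.2, 0], 0], [[-0.04, -0.22, 0], 0], [[-0.09, -0.22, 0], 0], [[-0.14, -0.22, 0], 0], [[-0.19, -0.22, 0], 0], [[-0.24, -0.22, 0], 0], [[-0.29, -0.22, 0], 0], [[-0.32, -0.22, 0], 0], [[-0.33, -0.22, 0], 0], [[-0.33, -0.22, 0], 0], [[-0.33, -0.22, 0], 0]])

```text
time_s: 25.12
tcp_pos: [0.7425, -0.0815, 0.3611]
eef_rot: [-90.0, -0.0, 111.6]
contact_force: [0.7, 0.4, 0.3]
gripper_width: 0.0435
```

```bash
python3 shot.py 15 side top wrist
python3 - <<'E'
from h import *
s=load("side15");cv2.imwrite("pics/s15c.png",cv2.resize(s["pixels"][335:455,215:375],None,fx=4,fy=4,interpolation=2))
a=load("side0")["pixels"][335:455,215:375];W=cloud(s)
print("button z",W[211:213,369:373,2].mean(), "side diff rack",cv2.absdiff(a,s["pixels"][335:455,215:375]).mean())
for n in("side0","side15"):
    W=cloud(load(n)).reshape(-1,3);L=(W[:,:2]-[.5542,.2003])@Ro.from_euler("z",21.49,degrees=True).as_matrix()[:2,:2]
    m=(abs(L[:,0]-.07)<.03)&(abs(L[:,1])<.07)&(W[:,2]>.045)
    print(n,np.percentile(W[m,2],98).round(4),np.percentile(L[m,0],[2,50,98]).round(4),np.percentile(L[m,1],[1,99]).round(4))
E
```

```text
25.275 [ 0.7425 -0.0814  0.3611] [-90.03   0.   111.64] [0.8 0.3 0.2] 0.044 [  8.6  25.9  17.7  -0.  -81.7  13. ]
button z 0.03221183242954919 side diff rack 3.6590625
side0 0.1091 [0.0662 0.0676 0.0752] [-0.0363  0.0375]
side15 0.1091 [0.0657 0.0671 0.0748] [-0.0365  0.0372]
```

View pics/side15.png

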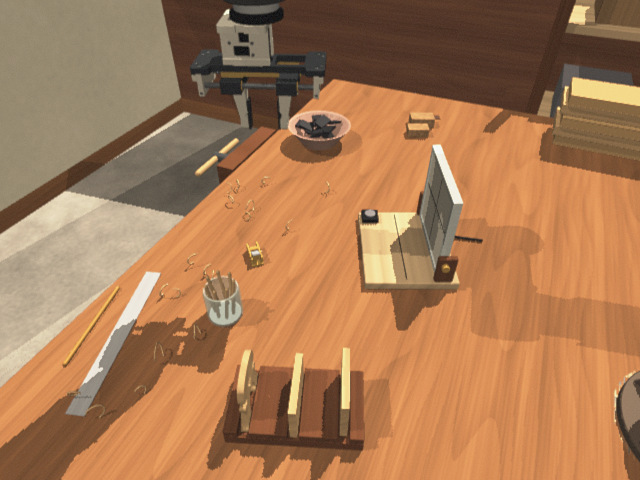

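View pics/s15c.png

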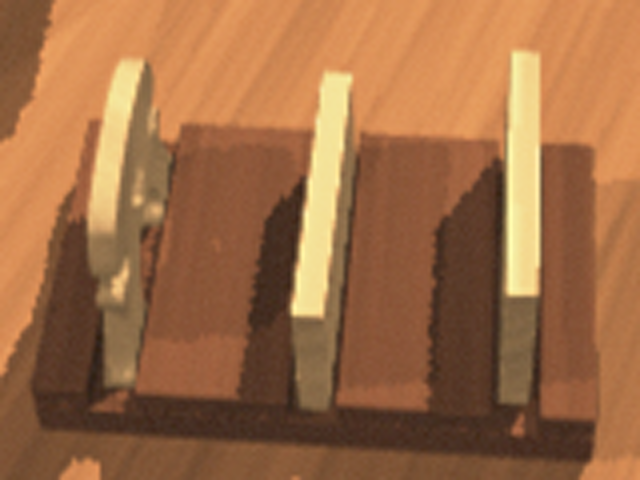

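The bridge stands upright in its groove (about 0.5 mm from where it began), the button is down, and the blanks, plane and jar are where they were.

```bash
python3 -c "
from plant import close_job;print(close_job())"
```

```text
the job is handed in; nothing more can be done
None
```

I finished all the steps in the order asked and handed the job in at about 25 s on the robot's clock, well inside the 72 s limit.

- **Switch:** I pressed it until it bottomed out at about 25 N. The button top dropped about 6 mm and was still down at the end. The white face did not look visibly brighter in the pictures, so I judged the light on by the button's height alone.
- **Holding:** I held the bridge still for about 4 s at the viewing place. The side and wrist pictures put it within about 1.5 mm of its target and square to the face. The calibration itself is only good to about 2 mm. The wrist force readings there stayed near zero, with no sign of touching the panel.
- **Putting back:** I lowered it slowly into its own groove until the feet took about 5 N, then let go and moved clear. In the last picture it stands upright, within about 0.5 mm of where it started. The two blanks, the plane and the jar look undisturbed.

No other check failed. The camera estimates of the panel's position disagreed by 1–3 mm. I used the wrist camera's fit, which the final pictures agreed with.

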